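# Centre-mark a profile offcut in the spring punch fixture

### The job

Centre-mark the aluminium profile offcut for drilling in the spring punch fixture. Push the offcut along its channel until it is fully home against the end stop, then draw the striker back by its black knob until the sear catches (how far that is depends on the setting, so feel for it: once it comes up against the buffer in the end cap, do not heave on it) and let go, so that it stays cocked by itself. Then press the trigger paddle so that the striker fires into the offcut, and leave the paddle free, the offcut still home and the things lying round about undisturbed.

Things in the scene. Friction and masses are not known exactly. Their poses are not given: they have to be found in the camera images.
- marker: Spring punch fixture, fixed to the table: dark base plate 150 x 232 x 12 mm, aluminium housing 44 mm wide, 58 high (y -45 to +65 mm). Origin on the table under the striker's axis. x: along the channel from its open mouth to the end stop, roughly away from the robot. y: along the striker from point to knob, the way it is drawn, roughly to the robot's left. z up. Striker axis at x = 0, z = 42 mm.
- stop_face (a point): Middle of the end stop's face, 42 mm above the table, at x = +35, y = -75 mm of the fixture. The channel runs from here along -x, 23 mm wide, floor 32 mm above the table, between a steel anvil (26 mm above the floor) and low guides (15 mm above it), both ending 90 mm from this face; the bare floor ends 120 mm and the base plate 125 mm from it.
- offcut_center (a point): Centre of the loose offcut of slotted aluminium profile, 20 x 20 x 115 mm, lying lengthwise in the channel (1.5 mm of play each side), 15 to 35 mm short of home. It is home with its inner end touching the end stop, this point 57.5 mm from the stop face; its outer end, which one pushes, is 57.5 mm from this point towards -x of the fixture and stays clear of the guides.
- neck (a point): On the axis of the striker's bare steel rod (10 mm thick, axis 42 mm above the table), in the gap between end cap and knob; moves with the striker. At rest the gap reaches from 23 mm before this point (end cap) to 20 mm behind it (knob): fingers can straddle the rod here from above, closing across it, and pull on the knob.
- knob (a point): Middle of the black draw knob, a disc 33 mm across and 21 mm long on the end of the striker's rod, axis 42 mm above the table; moves with the striker. Fired, the striker flies past rest, hits the offcut and settles near rest; at rest its point stands 3.5 mm off the middle of the offcut's side.
- striker (a joint): Draw of the striker in m: 0 at rest, grows as the knob is drawn; the spring pulls back 0.28 N per mm. A hidden collar on the rod, its setting unknown, passes the sear at a draw of 20 to 50 mm and the sear clicks in unseen; 3.5 mm further the collar comes up against the end cap. Eased forward from there, the striker stays held by the sear.
- end_cap: Knurled steel end cap of the housing, 34 mm across, 12 mm long, at y = 65 to 77 mm of the fixture; the rod runs through it. Its hidden buffer stops the collar 3.5 mm past the catch, stiff (some 10 N per mm), and must not be loaded with more than 18 N on top of the spring. Origin and axes are those of the fixture.
- paddle (a point): Middle of the top face of the bright steel, ridged trigger paddle (22 x 24 mm), 76 mm above the table over the channel end of the housing, 30 mm from the fixture's axis origin towards -y. It is the outer end of a lever and is pressed straight down.
- trigger (a joint): Angle of the trigger lever in rad: 0 at rest (sprung back), grows as the paddle goes down, bottoms at 0.30; the pivot is 44 mm from the paddle's middle. With the striker cocked, 4 to 7 N and about 8 mm (0.2 rad) trip it.
- hex_key: Bystander: small black hex key, 32 x 88 x 6 mm, lying on the table just in front of the housing; origin at its underside.
- dust_brush: Bystander: small brush, 24 x 148 x 11 mm, lying flat to the left; origin at its underside.
Mind the look-alikes: they are no part of the job. What is shaped like the part that bears offcut_center but green or red is not meant.

How it is judged (in metres and radians):
On the way, in this order (a step that is already met when the one before it is completed fails the run):
1. the offcut is pushed fully home against the end stop (within 2.5 mm), lying in its channel, with the striker not drawn (x of offcut_center in the frame of marker above -0.025 m and y of offcut_center in the frame of marker between -0.079 and -0.071 m and z of offcut_center in the frame of marker below 0.045 m and value of joint striker below 0.015 m), for 0.2 s.
2. the striker stays cocked on the sear with nothing touching it, the offcut home (x of offcut_center in the frame of marker above -0.025 m and y of offcut_center in the frame of marker between -0.079 and -0.071 m and z of offcut_center in the frame of marker below 0.045 m and value of joint striker above 0.016 m and contact force between the fingers and striker below 0.3 N), for 0.4 s.
3. the trigger is pressed and the striker flies forward at the offcut faster than 0.3 m/s with no hand on it, the offcut home (x of offcut_center in the frame of marker above -0.025 m and y of offcut_center in the frame of marker between -0.079 and -0.071 m and z of offcut_center in the frame of marker below 0.045 m and velocity of joint striker below -0.3 m/s and contact force between the fingers and trigger above 0.2 N and contact force between the fingers and striker below 0.3 N).
At the end, for the whole second after the job is handed in: The offcut lies still in its channel within 2.5 mm of the end stop, the striker is forward again (within 4 mm of rest, or up to 7 mm beyond it against the work), and the trigger paddle is back up (below 0.05 rad) (x of offcut_center in the frame of marker above -0.025 m and y of offcut_center in the frame of marker between -0.079 and -0.071 m and z of offcut_center in the frame of marker below 0.045 m and value of joint striker between -0.007 and 0.004 m and value of joint trigger below 0.05 rad and linear speed of offcut below 0.01 m/s); the robot touches nothing.
It fails at once if the drawn striker is heaved against the buffer in the end cap with more than 18 N (contact force between striker and end_cap above 18 N).
It fails at once if a bystander is moved by more than 20 mm (distance of any of hex_key, dust_brush from where it was at the start of the episode above 0.02 m).
It also fails if it takes over 45 s, if anything falls off the work surface, if the arm or the gripper's body presses on something with over 40 N, if the wrist force passes 120 N, or if a joint passes its speed limit or range.

### The arm

A 7-joint arm with a two-finger parallel gripper is mounted at the origin on a cart in front of the work surface, level with it; the furniture and walls round the work are solid. World frame = base frame: x ahead of the robot, y to its left, z up, the work surface at z = 0. Lengths are in m, angles in degrees, forces in N, time in s.
With the tool pointing down it reaches from about 0.425 to 1.025 m from the base axis. Payload 3.6 kg.
Tool frame: the origin (TCP) lies at the very end of the fingers, on their centre line; the grasp point (between the pads) lies robot.hold_point_z behind it (robot.hold_point_z is the distance from the TCP to the grasp point, in m); z points along the fingers, y is the line along which they close (so a half turn about z gives the same grasp; the last joint's range is limited). The gripper opens to 85 mm and grips with 20 to 120 N. Pads are 22 mm wide; open, the fingers measure 114 mm over their backs; the gripper's body (76 mm by 85 mm) begins 54 mm behind the grasp point. The pads swing forward as they close: fully open they stand 13 mm farther back than shut.
Start: joints at [-5.357, 33.873, 2.773, 92.16, -1.908, 54.013, -1.931], TCP at [0.725, 0, 0.231] pointing down, gripper open.
Joint ranges: [-153.93, 153.93], [-27.13, 128.08], [-72.61, 78.16], [10.71, 143.7], [-87.88, 267.88], [4.46, 118.87], [-176.78, 176.78]. Speed limits (degrees/s): [147.25, 147.25, 180, 180, 180, 180, 180].

### API

Orientations are given as [roll, pitch, yaw] about the fixed x, y, z axes, in that order (R = Rz(yaw) Ry(pitch) Rx(roll)).
In Python, from rig import robot gives the robot as it stands. The module is installed in compiled form; this text tells all that it offers.
- The arm moves only by the tool carry_out, never from a script. Its argument "commands" is a list that holds one entry, the list of rows, each a list of 6 numbers: the shift along the tool's x, y, z in mm, then the turn, a rotation vector about the tool's x, y, z in degrees. In form: [[[dx, dy, dz, rx, ry, rz], ...]]. A call has exactly 5 rows; each row shifts and turns the commanded pose from where the row before left it, along the tool's axes as they then stand; what a row does not reach is not made up. A row lasts 1/12 s, in which the tool goes at most 41.7 mm and 7.16 degrees, less where a joint would pass 70% of its speed; a pose out of reach is approached as far as the arm can. A call with a gripper value outside its range is refused whole. "jaw" is the opening in per cent of the stroke, from 0 (shut) to 100 (fully open), set as the call begins (left out, the last holds). The fingers move at their own pace and stop on an object; "grip_force" is the grip in N (left out, the last holds). Time passes only in rows, so rows that do not move let the fingers close, or fill a call up. It gives the time, the measured TCP pose, the force, the opening and the grip force at its end, in the units of the state.
- robot.state(): the state, without advancing time (a new reading comes with each control period).
- robot.capture(name): name is "scene" or "side" or "wrist"; returns a dict with "color" (480x640x3 uint8, blue, green, red), "vertical_fov" (degrees; the focal length in pixels is half the picture's height over the tangent of half this angle, whatever the lens; pixels are square), "cx", "cy" (the principal point, pixels), "position" and "orientation" of the camera in the world. Camera axes: x right, y down, z forward; pixel columns grow to the right and rows downward; lengths in m; the calibration is good to about 2 mm. A picture is of the moment at which its call begins. There is no depth.
- robot.job_done(): hands the job in; it is judged then, once.
The state is a dict: "time": time; "joints": joint angles; "qd": joint speeds; "joint_torque": joint torques, N m; "eef_pos": TCP position; "tcp_rot": TCP orientation; "force": force on the tool from outside, world axes, zero at the start; "ft_torque": the same for the moment, N m; "gripper_width": opening from 0.0 (shut) to 1.0 (fully open); "grasp_force": force on a finger pad.
Only numpy, scipy, OpenCV 4.12 (cv2) and the standard library are available. Lean on these libraries where they do the work, as an engineer would, in place of code of your own. Each camera call takes 0.05 s, during which the arm holds its last target. There are 200 camera calls.

## Working session

There is one attempt and no reset: what is moved stays moved. The work goes in short steps, Python scripts to look and compute and a tool call to move; the robot and the scene stay as the last step left them, time stands still between calls to the robot, and variables do not carry over. Pictures are saved under pics/ and viewed, at most 10 in all, crops included, and the job is handed in when it is done.

Besides the shell and the picture viewer there is one more tool, called as a command line: name --argument value ..., lists and objects as JSON in quotes. carry_out: Moves the arm, as the interface text tells. Its arguments: {"type":"object","properties":{"commands":{"type":"array"},"jaw":{"type":"number"},"grip_force":{"type":"number"}},"required":["commands"]}

```bash
mkdir -p pics; cat > h.py <<'E'
import numpy as np, cv2
from rig import robot
from scipy.spatial.transform import Rotation as R
def cap(n,f=None):
    c=robot.capture(n)
    if f: cv2.imwrite('pics/'+f,c['color'])
    return c
def rotm(c):
    o=np.array(c['orientation'],float)
    return o if o.shape==(3,3) else (R.from_quat(o).as_matrix() if o.size==4 else R.from_euler('xyz',o,degrees=True).as_matrix())
def ray(c,u,v):
    f=240/np.tan(np.radians(c['vertical_fov'])/2)
    d=rotm(c)@np.array([(u-c['cx'])/f,(v-c['cy'])/f,1.]); return np.array(c['position']),d
def onz(c,u,v,z):
    p,d=ray(c,u,v); return p+d*(z-p[2])/d[2]
def proj(c,P):
    f=240/np.tan(np.radians(c['vertical_fov'])/2)
    q=rotm(c).T@(np.array(P)-c['position']); return q[0]/q[2]*f+c['cx'],q[1]/q[2]*f+c['cy']
E
python3 - <<'E'
from h import *
import pickle
d={}
for n in ['scene','side','wrist']:
    c=cap(n,n+'0.png'); d[n]=c
    print(n,{k:v for k,v in c.items() if k!='color'})
pickle.dump(d,open('c0.pkl','wb'))
print(robot.state(), robot.hold_point_z)
E
```

```text
scene {'vertical_fov': 43.531591435351956, 'cx': 323.11168991351775, 'cy': 248.56839264798316, 'position': array([-0.0055432 ,  0.92053894,  0.589112  ]), 'orientation': array([-116.84205789,    1.10117572, -145.46142807])}
side {'vertical_fov': 45.67634090839883, 'cx': 314.16365537066497, 'cy': 246.57364150303283, 'position': array([-0.02874619,  0.93610557,  0.6713816 ]), 'orientation': array([-120.3711202 ,    1.24116843, -146.06029317])}
wrist {'vertical_fov': 60.76217176268785, 'cx': 326.0841368535723, 'cy': 232.8398285406338, 'position': array([0.72408667, 0.08456777, 0.37279226]), 'orientation': array([ 1.61133595e+02,  1.37687682e-01, -3.26905188e-02])}
{'time': 0.15, 'joints': array([-5.35715355, 33.91353423,  2.76949099, 92.21955704, -1.9080549 ,
       54.01488697, -1.92946907]), 'qd': array([-0.07479432, -0.21783037,  0.12941194, -0.27230638, -0.04281378,
        0.0523002 ,  0.0648456 ]), 'joint_torque': array([ 2.83839137e-03, -5.49247491e+01,  1.54947661e+00, -1.98453355e+01,
        9.54968476e-03,  5.72513367e-03,  5.49048636e-06]), 'eef_pos': array([ 7.24344597e-01, -3.29516939e-06,  2.30405518e-01]), 'tcp_rot': array([-1.79898361e+02,  6.37783491e-03,  9.00046441e+01]), 'force': array([ 0.23595418,  0.19146196, -0.18359228]), 'ft_torque': array([-0.02606339,  0.01497136,  0.00641925]), 'grasp_force': 0.0, 'gripper_width': 1.0007230679700096} 0.0187
```

View pics/scene0.png

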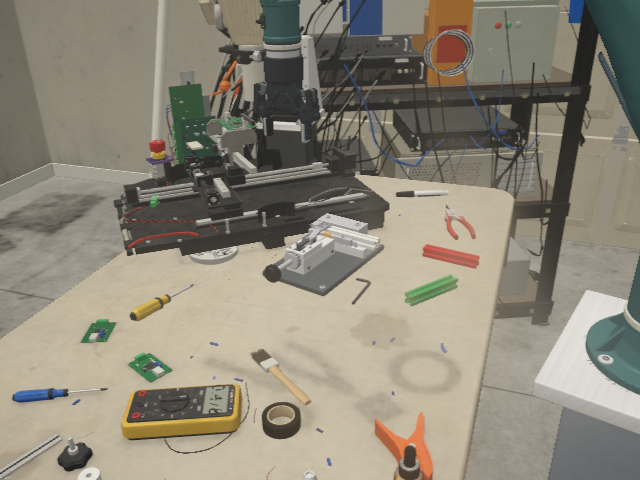

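View pics/wrist0.png

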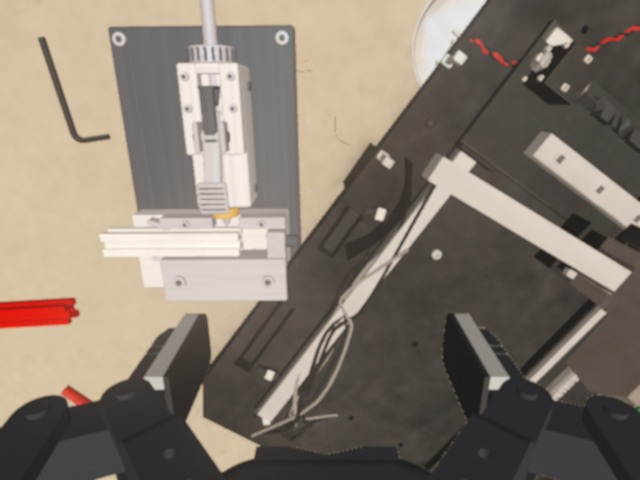

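The scene picture shows the fixture at about (320,255), with its knob at (271,272). The wrist picture, where right is +x and up is +y, shows the fixture clearly: offcut at (101–242, 230–256), paddle at (212,197) and plate screws at (119,39) and (281,38). The knob is out of frame. I'll measure on enlarged crops.

```bash
python3 - <<'E'
from h import *
import pickle
d=pickle.load(open('c0.pkl','rb'))
w=d['wrist']['color'][10:310,85:315]; cv2.imwrite('pics/wc.png',cv2.resize(w,None,fx=2,fy=2,interpolation=cv2.INTER_CUBIC))
s=d['side']; 
for n in ['scene','side']:
    c=d[n]; g=c['color'].max(axis=2); m=(g<60).astype(np.uint8); 
    k,l,st,ce=cv2.connectedComponentsWithStats(m)
    for i in range(1,k):
        if st[i,4]>120 and 230<ce[i][0]<420 and 200<ce[i][1]<340: print(n,st[i],ce[i])
u=proj(s,[0.62,.2,.03]); u=[int(x) for x in u]; print(u)
cr=s['color'][u[1]-90:u[1]+90,u[0]-120:u[0]+120]
cv2.imwrite('pics/sc.png',cv2.resize(cr,None,fx=3,fy=3,interpolation=cv2.INTER_CUBIC))
E
```

```text
scene [229 202  80  22 561] [274.56684492 210.98573975]
scene [ 183  220  133   28 1112] [260.61510791 233.41816547]
side [253 256  17  15 179] [260.79888268 263.41899441]
[258, 277]
```

View pics/wc.png

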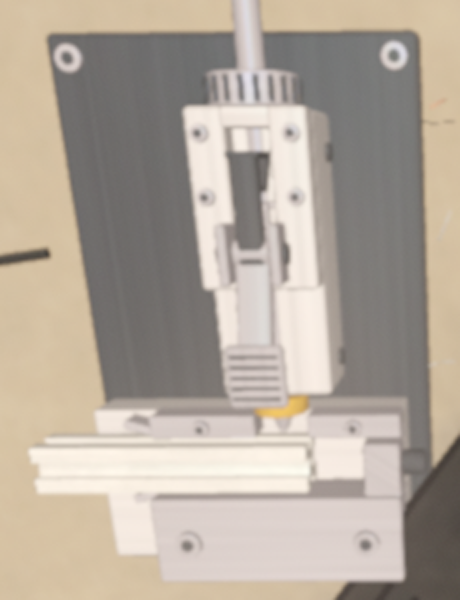

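View pics/sc.png

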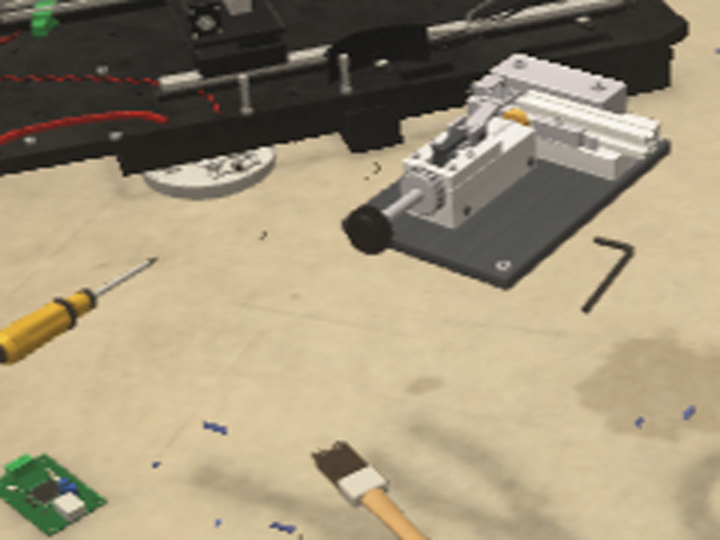

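Wrist crop (2x, offset 85,10): paddle at (256,375), plate corners at (48,36) and (418,33), anvil edge from (152,498) to (403,500), offcut outer end at x≈30 and inner at x≈310, stop face at x≈364. The side view shows the knob at pixel (261,263).

```bash
python3 - <<'E'
from h import *
import pickle
d=pickle.load(open('c0.pkl','rb')); w=d['wrist']
def P(u,v,z): return onz(w,u/2+85,v/2+10,z)
pts={'paddle':(256,375,.076,0,-30),'plateL':(48,36,.012,-90,None),'plateR':(418,33,.012,60,None),'anvL':(152,498,.058,-55,-86.5),'anvR':(403,500,.058,None,-86.5),
'offOutTop':(30,448,.052,None,-65),'offInTop':(308,446,.052,None,-65),'offOutBot':(38,492,.042,None,-85),'offInBot':(308,492,.052,None,-85),'stop':(364,450,.055,35,-75),
'capL':(206,73,.042,-17,77),'capR':(300,73,.042,17,77),'screwL':(67,57,.012,None,None),'screwR':(393,55,.012,None,None),'hTL':(184,108,.058,-22,65),'hTR':(312,105,.058,22,65)}
A=[];B=[];Q={}
for k,(u,v,z,fx,fy) in pts.items():
    q=P(u,v,z); Q[k]=q; print(k,np.round(q*1000,1),fx,fy)
from scipy.optimize import least_squares
use=[k for k in pts if pts[k][3] is not None or pts[k][4] is not None]
def f(p):
    c,s=np.cos(p[2]),np.sin(p[2]); r=[]
    for k in use:
        e=Q[k][:2]*1000-p[:2]; x=c*e[0]+s*e[1]; y=-s*e[0]+c*e[1]
        if pts[k][3] is not None: r.append(x-pts[k][3])
        if pts[k][4] is not None and not k.startswith('off'): r.append(y-pts[k][4])
    return r
s=least_squares(f,[600,170,0],loss='soft_l1',f_scale=2); print(s.x[:2],np.degrees(s.x[2]),np.round(f(s.x),1))
for n,(u,v) in {'side':(260.8,263.4),'scene':(271,272)}.items(): print(n,onz(d[n],u,v,.042)*1000)
c,sn=np.cos(s.x[2]),np.sin(s.x[2])
for n,a in {'knob':(0,130),'neck':(0,100),'paddle':(0,-30),'pushend':(-115-0+35,-75)}.items(): print(n,s.x[0]+c*a[0]-sn*a[1],s.x[1]+sn*a[0]+c*a[1])
E
```

```text
paddle [639.1  10.9  76. ] 0 -30
plateL [550.4 133.6  12. ] -90 None
plateR [697.8 134.5  12. ] 60 None
anvL [586. -46.  58.] -55 -86.5
anvR [690.3 -46.9  58. ] None -86.5
offOutTop [535.6 -26.1  52. ] None -65
offInTop [651.1 -25.2  52. ] None -65
offOutBot [529.6 -49.9  42. ] None -85
offInBot [649.7 -45.8  52. ] None -85
stop [674.7 -25.9  55. ] 35 -75
capL [621.2 117.1  42. ] -17 77
capR [656.  117.1  42. ] 17 77
screwL [556.7 126.   12. ] None None
screwR [687.5 126.6  12. ] None None
hTL [617.1 104.2  58. ] -22 65
hTR [662.8 105.1  58. ] 22 65
[639.61783174  40.394877  ] 0.39926665258670696 [-0.7  0.5  1.4 -1.2  0.7  0.5 -1.1 -0.4  8.4 -0.9 -0.1 -0.1 -0.4 -0.1
 -1.1  1.6 -0.4]
side [638.30655404 168.95643352  42.        ]
scene [643.67977043 168.50934818  42.        ]
knob 638.7119317684607 170.3917206000273
neck 638.9209856069319 140.39244900065975
paddle 639.826885573641 10.395605403400364
pushend 560.1424087330346 -35.16077889824118
```

The fit gives the fixture at (639.6, 40.4) mm, yaw 0.4°, consistent with the side view of the knob. The offcut's outer end is at x≈536, about 24 mm short. I'll shut the jaws and go behind the offcut.

carry_out --commands '[[[-7, -36, 10, 0, 0, 0], [-7, -36, 10, 0, 0, 0], [-7, -36, 10, 0, 0, 0], [-7, -36, 10, 0, 0, 0], [-7, -36, 10, 0, 0, 0]]]' --jaw 0

```text
time: 0.57
eef_pos: [0.543, -0.0353, 0.1808]
tcp_rot: [-180.0, 0.0, 90.0]
force: [-0.4, -1.3, 0.6]
gripper_width: 0.299
grasp_force: 0.0
```

carry_out --commands '[[[0, -13, 20, 0, 0, 0], [0, -13, 20, 0, 0, 0], [0, -13, 20, 0, 0, 0], [0, -11, 30, 0, 0, 0], [0, 0, 30, 0, 0, 0]]]'

```text
time: 0.98
eef_pos: [0.4923, -0.0352, 0.0608]
tcp_rot: [-179.9, 0.0, 90.0]
force: [0.4, 0.5, 0.2]
gripper_width: -0.002
grasp_force: 0.0
```

carry_out --commands '[[[0, 0, 20, 0, 0, 0], [0, 0, 0, 0, 0, 0], [0, 0, 0, 0, 0, 0], [0, 0, 0, 0, 0, 0], [0, 0, 0, 0, 0, 0]]]'

```text
time: 1.4
eef_pos: [0.4962, -0.035, 0.0426]
tcp_rot: [179.8, 0.0, 90.0]
force: [-0.7, 0.3, 0.3]
gripper_width: -0.002
grasp_force: 0.0
```

carry_out --commands '[[[0, 8, 4, 0, 0, 0], [0, 8, 0, 0, 0, 0], [0, 6, 0, 0, 0, 0], [0, 4, 0, 0, 0, 0], [0, 4, 0, 0, 0, 0]]]'

```text
time: 1.82
eef_pos: [0.5259, -0.035, 0.0375]
tcp_rot: [180.0, -0.0, 90.0]
force: [-0.7, 0.4, 0.4]
gripper_width: 0.004
grasp_force: 0.3
```

carry_out --commands '[[[0, 3, 0, 0, 0, 0], [0, 3, 0, 0, 0, 0], [0, 3, 0, 0, 0, 0], [0, 2, 0, 0, 0, 0], [0, 2, 0, 0, 0, 0]]]'

```text
time: 2.23
eef_pos: [0.5381, -0.035, 0.0372]
tcp_rot: [-180.0, 0.0, 90.0]
force: [0.4, -0.0, 0.1]
gripper_width: -0.003
grasp_force: 0.2
```

carry_out --commands '[[[0, 1, 0, 0, 0, 0], [0, 1, 0, 0, 0, 0], [0, 1, 0, 0, 0, 0], [0, 1, 0, 0, 0, 0], [0, 1, 0, 0, 0, 0]]]'

```text
time: 2.65
eef_pos: [0.543, -0.035, 0.0373]
tcp_rot: [-180.0, 0.0, 90.0]
force: [-0.3, -0.2, -0.7]
gripper_width: 0.002
grasp_force: 0.1
```

carry_out --commands '[[[0, 1, 0, 0, 0, 0], [0, 1, 0, 0, 0, 0], [0, 1, 0, 0, 0, 0], [0, 0.5, 0, 0, 0, 0], [0, 0.5, 0, 0, 0, 0]]]'

```text
time: 3.07
eef_pos: [0.5459, -0.035, 0.0372]
tcp_rot: [-179.9, 0.0, 90.0]
force: [-2.7, 0.1, 2.0]
gripper_width: -0.0
grasp_force: 1.3
```

```bash
python3 - <<'E'
from h import *
s=robot.state(); print(s['eef_pos'],s['force'])
c=cap('side'); u=[258,277]; cr=c['color'][205:305,258:388-0+0]
cv2.imwrite('pics/sc1.png',cv2.resize(c['color'][200:330,220:380],None,fx=4,fy=4,interpolation=cv2.INTER_CUBIC))
E
```

```text
[ 0.5459262  -0.03502295  0.03722619] [-2.70675059  0.08846835  2.00543764]
```

View pics/sc1.png

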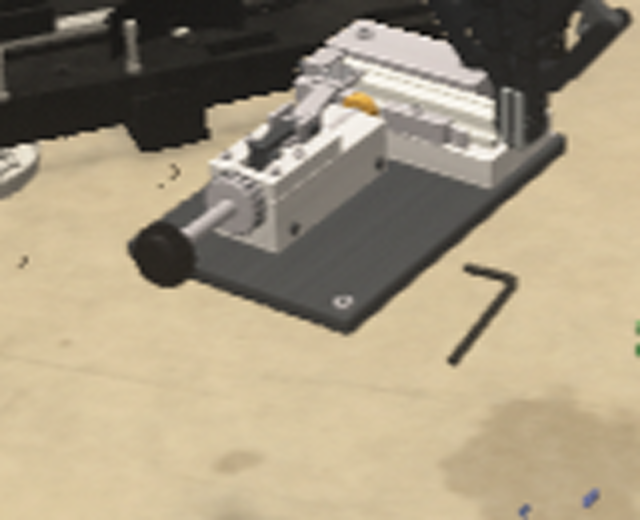

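The fingers are at the offcut's outer end, which is now near the end of the channel floor (505,120 in the crop). Force is just starting to rise, as expected for home at TCP x≈546. I'll push a little harder to confirm.

carry_out --commands '[[[0, 0.5, 0, 0, 0, 0], [0, 0.5, 0, 0, 0, 0], [0, 0.5, 0, 0, 0, 0], [0, 0, 0, 0, 0, 0], [0, 0, 0, 0, 0, 0]]]'

```text
time: 3.53
eef_pos: [0.546, -0.0351, 0.0371]
tcp_rot: [-179.7, 0.0, 90.0]
force: [-5.6, 0.4, 4.2]
gripper_width: -0.002
grasp_force: 2.8
```

Home: the TCP stalls at 0.546 with the force climbing. Next I back off, lift and go above the neck with the jaws set to about 21 mm.

carry_out --commands '[[[0, -10, 0, 0, 0, 0], [0, -15, -5, 0, 0, 0], [0, 0, -36, 0, 0, 0], [0, 0, -36, 0, 0, 0], [0, 0, -36, 0, 0, 0]]]' --jaw 25

```text
time: 3.95
eef_pos: [0.5243, -0.035, 0.1514]
tcp_rot: [179.9, 0.0, 90.0]
force: [0.1, -0.2, 0.5]
gripper_width: 0.25
grasp_force: 0.0
```

carry_out --commands '[[[32, 21, 0, 0, 0, 0], [32, 21, 0, 0, 0, 0], [32, 21, 0, 0, 0, 0], [32, 21, 0, 0, 0, 0], [32, 21, 0, 0, 0, 0]]]'

```text
time: 4.37
eef_pos: [0.6309, 0.127, 0.151]
tcp_rot: [179.7, -0.1, 90.0]
force: [-0.3, -0.9, -0.2]
gripper_width: 0.249
grasp_force: 0.0
```

carry_out --commands '[[[15, 11, 0, 0, 0, 0], [0, 0, 20, 0, 0, 0], [0, 0, 20, 0, 0, 0], [0, 0, 0, 0, 0, 0], [0, 0, 0, 0, 0, 0]]]'

```text
time: 4.78
eef_pos: [0.6393, 0.1399, 0.1094]
tcp_rot: [-180.0, 0.0, 90.0]
force: [0.8, -1.0, -0.6]
gripper_width: 0.249
grasp_force: 0.0
```

```bash
python3 - <<'E'
from h import *
s=robot.state(); print(s['eef_pos'],s['force'],s['gripper_width'])
c=cap('wrist'); cv2.imwrite('pics/w2.png',c['color'])
import pickle; pickle.dump(c,open('w2.pkl','wb'))
for n,P in {'neck':[.639,.1404,.042],'knob':[.6387,.1704,.042],'pad':[.6398,.0104,.076],'tip':s['eef_pos'],'end':[.56,-.035,.042]}.items(): print(n,proj(c,P))
E
```

```text
[0.63930896 0.13987708 0.10944974] [ 0.82698128 -1.02818249 -0.6254401 ] 0.2486197896318695
neck (np.float64(326.60938757912896), np.float64(253.8459968065817))
knob (np.float64(326.02781114310045), np.float64(201.03371848688235))
pad (np.float64(328.0680518632233), np.float64(485.6381304542624))
tip (np.float64(327.4361304496538), np.float64(318.4192185505732))
end (np.float64(212.2811457838731), np.float64(489.9616683820436))
```

View pics/w2.png

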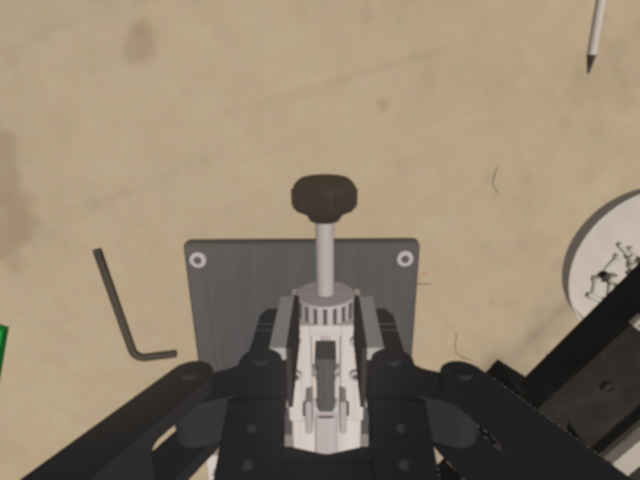

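The rod runs from (325,222) to (325,290), with the knob at (325,197). That matches the predicted neck at (327,254), so I descend.

carry_out --commands '[[[0, 0, 20, 0, 0, 0], [0, 0, 20, 0, 0, 0], [0, 0, 10, 0, 0, 0], [0, 0, 0, 0, 0, 0], [0, 0, 0, 0, 0, 0]]]'

```text
time: 5.25
eef_pos: [0.6399, 0.1398, 0.0609]
tcp_rot: [180.0, -0.0, 90.0]
force: [0.5, 0.2, -0.1]
gripper_width: 0.251
grasp_force: 0.0
```

carry_out --commands '[[[0, 0, 10, 0, 0, 0], [0, 0, 10, 0, 0, 0], [0, 0, 10, 0, 0, 0], [0, 0, 6, 0, 0, 0], [0, 0, 0, 0, 0, 0]]]'

```text
time: 5.67
eef_pos: [0.6381, 0.1397, 0.0224]
tcp_rot: [-179.8, 0.0, 90.0]
force: [0.0, 0.5, 0.0]
gripper_width: 0.25
grasp_force: 0.0
```

carry_out --commands '[[[2, 0, 0, 0, 0, 0], [2, 0, 0, 0, 0, 0], [2, 0, 0, 0, 0, 0], [2, 0, 0, 0, 0, 0], [2, 0, 0, 0, 0, 0]]]'

```text
time: 6.08
eef_pos: [0.6398, 0.1504, 0.0247]
tcp_rot: [180.0, -0.0, 90.0]
force: [0.8, -1.1, 0.8]
gripper_width: 0.252
grasp_force: 0.4
```

carry_out --commands '[[[2, 0, 0, 0, 0, 0], [2, 0, 0, 0, 0, 0], [2, 0, 0, 0, 0, 0], [2, 0, 0, 0, 0, 0], [2, 0, 0, 0, 0, 0]]]'

```text
time: 6.5
eef_pos: [0.6397, 0.1589, 0.0245]
tcp_rot: [180.0, 0.1, 90.0]
force: [-0.2, -3.8, 2.6]
gripper_width: 0.25
grasp_force: 2.1
```

carry_out --commands '[[[2, 0, 0, 0, 0, 0], [2, 0, 0, 0, 0, 0], [2, 0, 0, 0, 0, 0], [1, 0, 0, 0, 0, 0], [0, 0, 0, 0, 0, 0]]]'

```text
time: 6.92
eef_pos: [0.6396, 0.1655, 0.0244]
tcp_rot: [-180.0, 0.1, 90.0]
force: [-0.2, -5.6, 3.5]
gripper_width: 0.251
grasp_force: 2.5
```

carry_out --commands '[[[1, 0, 0, 0, 0, 0], [1, 0, 0, 0, 0, 0], [1, 0, 0, 0, 0, 0], [0, 0, 0, 0, 0, 0], [0, 0, 0, 0, 0, 0]]]'

```text
time: 7.33
eef_pos: [0.6396, 0.1669, 0.0244]
tcp_rot: [-180.0, 0.2, 89.9]
force: [-0.5, -5.9, 4.1]
gripper_width: 0.245
grasp_force: 3.4
```

carry_out --commands '[[[0.5, 0, 0, 0, 0, 0], [0.5, 0, 0, 0, 0, 0], [0, 0, 0, 0, 0, 0], [0, 0, 0, 0, 0, 0], [0, 0, 0, 0, 0, 0]]]'

```text
time: 7.75
eef_pos: [0.6396, 0.1687, 0.0245]
tcp_rot: [-180.0, 0.1, 89.9]
force: [-0.1, -6.6, 3.5]
gripper_width: 0.251
grasp_force: 3.0
```

carry_out --commands '[[[1, 0, 0, 0, 0, 0], [1, 0, 0, 0, 0, 0], [0.5, 0, 0, 0, 0, 0], [0, 0, 0, 0, 0, 0], [0, 0, 0, 0, 0, 0]]]'

```text
time: 8.17
eef_pos: [0.6395, 0.1709, 0.0245]
tcp_rot: [-180.0, 0.2, 89.9]
force: [-0.3, -6.7, 3.2]
gripper_width: 0.25
grasp_force: 3.1
```

carry_out --commands '[[[1, 0, 0, 0, 0, 0], [1, 0, 0, 0, 0, 0], [0.5, 0, 0, 0, 0, 0], [0, 0, 0, 0, 0, 0], [0, 0, 0, 0, 0, 0]]]'

```text
time: 8.58
eef_pos: [0.6395, 0.173, 0.0244]
tcp_rot: [-180.0, 0.2, 89.9]
force: [-0.1, -6.7, 3.7]
gripper_width: 0.25
grasp_force: 3.4
```

carry_out --commands '[[[1, 0, 0, 0, 0, 0], [1, 0, 0, 0, 0, 0], [1, 0, 0, 0, 0, 0], [0, 0, 0, 0, 0, 0], [0, 0, 0, 0, 0, 0]]]'

```text
time: 9.0
eef_pos: [0.6395, 0.1758, 0.0245]
tcp_rot: [-180.0, 0.2, 89.9]
force: [-0.4, -6.4, 4.3]
gripper_width: 0.247
grasp_force: 3.5
```

```bash
python3 -c "
from rig import robot
s=robot.state();print(s['eef_pos'],s['force'])"
```

```text
[0.63950193 0.17577805 0.02445574] [-0.37277272 -6.4440782   4.34951839]
```

carry_out --commands '[[[1, 0, 0, 0, 0, 0], [1, 0, 0, 0, 0, 0], [1, 0, 0, 0, 0, 0], [0, 0, 0, 0, 0, 0], [0, 0, 0, 0, 0, 0]]]'

```text
time: 9.42
eef_pos: [0.6394, 0.1771, 0.0244]
tcp_rot: [-179.9, 0.3, 89.9]
force: [-1.1, -8.5, 5.9]
gripper_width: 0.253
grasp_force: 4.6
```

carry_out --commands '[[[0.5, 0, 0, 0, 0, 0], [0.5, 0, 0, 0, 0, 0], [0, 0, 0, 0, 0, 0], [0, 0, 0, 0, 0, 0], [0, 0, 0, 0, 0, 0]]]'

```text
time: 9.83
eef_pos: [0.6395, 0.1771, 0.0245]
tcp_rot: [-179.9, 0.4, 89.8]
force: [0.1, -10.1, 5.3]
gripper_width: 0.251
grasp_force: 5.2
```

carry_out --commands '[[[0.5, 0, 0, 0, 0, 0], [0.5, 0, 0, 0, 0, 0], [0.5, 0, 0, 0, 0, 0], [0, 0, 0, 0, 0, 0], [0, 0, 0, 0, 0, 0]]]'

```text
time: 10.25
eef_pos: [0.6394, 0.1771, 0.0245]
tcp_rot: [-179.9, 0.5, 89.8]
force: [0.6, -11.4, 6.0]
gripper_width: 0.248
grasp_force: 6.1
```

The TCP stalls at y=0.1771 with the force climbing, so that is the buffer and the sear catch is already passed. I ease forward slowly.

carry_out --commands '[[[-2, 0, 0, 0, 0, 0], [-2, 0, 0, 0, 0, 0], [-1.5, 0, 0, 0, 0, 0], [-1.5, 0, 0, 0, 0, 0], [-1.5, 0, 0, 0, 0, 0]]]'

```text
time: 10.67
eef_pos: [0.6395, 0.1735, 0.0244]
tcp_rot: [-180.0, 0.1, 89.9]
force: [-0.7, -3.2, 2.8]
gripper_width: 0.25
grasp_force: 1.9
```

carry_out --commands '[[[-2, 0, 0, 0, 0, 0], [-2, 0, 0, 0, 0, 0], [-2, 0, 0, 0, 0, 0], [-2, 0, 0, 0, 0, 0], [0, 0, 0, 0, 0, 0]]]'

```text
time: 11.08
eef_pos: [0.6392, 0.1686, 0.0241]
tcp_rot: [-180.0, -0.0, 90.0]
force: [-0.6, 0.7, -0.3]
gripper_width: 0.249
grasp_force: 0.0
```

The force is gone while the TCP moved away, so the sear is holding. I lift, close the jaws and go above the paddle.

carry_out --commands '[[[-4, 0, 0, 0, 0, 0], [0, 0, -15, 0, 0, 0], [0, 0, -25, 0, 0, 0], [0, 0, -35, 0, 0, 0], [0, 0, -35, 0, 0, 0]]]'

```text
time: 11.5
eef_pos: [0.6388, 0.1638, 0.1357]
tcp_rot: [-179.9, 0.0, 90.0]
force: [1.1, 0.1, 0.1]
gripper_width: 0.25
grasp_force: 0.0
```

carry_out --commands '[[[0, 0, 0, 0, 0, 0], [-38, 0, 0, 0, 0, 0], [-38, 0, 0, 0, 0, 0], [-38, 0, 0, 0, 0, 0], [-30, 0, 0, 0, 0, 0]]]' --jaw 0

```text
time: 11.92
eef_pos: [0.6395, 0.0164, 0.1356]
tcp_rot: [179.9, 0.1, 89.9]
force: [0.4, 0.2, -0.8]
gripper_width: 0.002
grasp_force: 0.0
```

```bash
python3 - <<'E'
from h import *
s=robot.state(); print(s['eef_pos'],s['force'],s['gripper_width'])
c=cap('side'); cv2.imwrite('pics/s3.png',cv2.resize(c['color'][200:330,200:380],None,fx=4,fy=4,interpolation=cv2.INTER_CUBIC))
E
```

```text
[0.63953108 0.01638893 0.1355886 ] [ 0.36806128  0.2007351  -0.80040683] 0.001605037623644775
```

View pics/s3.png

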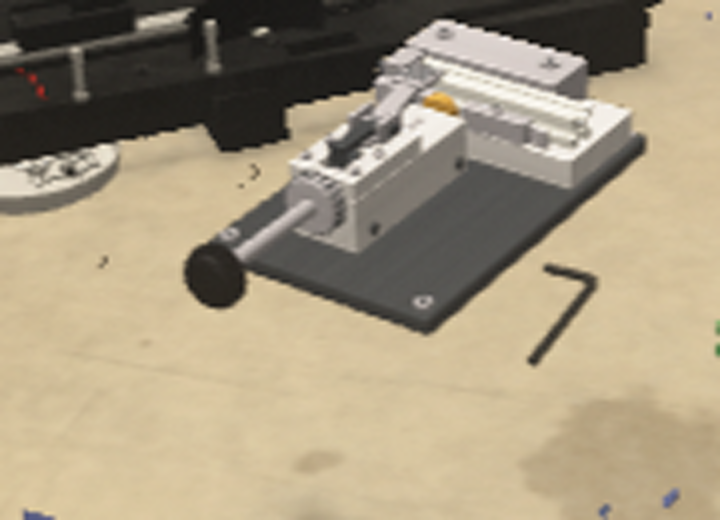

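The picture shows the striker cocked, with the knob out at (215,275) in the crop and a longer bare rod, and the offcut still in its channel. Next is the paddle.

carry_out --commands '[[[-7, 0, 0, 0, 0, 0], [0, 0, 20, 0, 0, 0], [0, 0, 20, 0, 0, 0], [0, 0, 12, 0, 0, 0], [0, 0, 0, 0, 0, 0]]]'

```text
time: 12.38
eef_pos: [0.6375, 0.0144, 0.0801]
tcp_rot: [-179.7, -0.0, 90.1]
force: [-0.5, 0.3, 0.8]
gripper_width: -0.001
grasp_force: 0.0
```

carry_out --commands '[[[0, 0, 2, 0, 0, 0], [0, 0, 2, 0, 0, 0], [0, 0, 2, 0, 0, 0], [0, 0, 2, 0, 0, 0], [0, 0, 2, 0, 0, 0]]]'

```text
time: 12.8
eef_pos: [0.6405, 0.0126, 0.0737]
tcp_rot: [179.9, 0.0, 90.0]
force: [-2.1, -1.5, 8.8]
gripper_width: 0.0
grasp_force: 4.3
```

carry_out --commands '[[[0, 0, 2, 0, 0, 0], [0, 0, 1, 0, 0, 0], [0, 0, 1, 0, 0, 0], [0, 0, 1, 0, 0, 0], [0, 0, 0, 0, 0, 0]]]'

```text
time: 13.22
eef_pos: [0.6404, 0.0121, 0.068]
tcp_rot: [179.9, 0.0, 90.0]
force: [-0.2, -1.3, 2.6]
gripper_width: -0.002
grasp_force: 1.1
```

```bash
cat > k.py <<'E'
from h import *
s=robot.state(); print(s['eef_pos'],s['force'])
c=cap('side')
m=(c['color'].max(axis=2)<60).astype(np.uint8); k,l,st,ce=cv2.connectedComponentsWithStats(m)
for i in range(1,k):
    if 100<st[i,4]<350 and 220<ce[i][0]<300 and 240<ce[i][1]<300: print(st[i],ce[i],onz(c,*ce[i],.042))
E
python3 k.py
```

```text
[0.64042081 0.01206735 0.06801769] [-0.22896235 -1.30177411  2.6012505 ]
[253 256  17  16 181] [260.28729282 263.75138122] [0.63835256 0.17061096 0.042     ]
```

The striker fired: the paddle force dropped and the knob is back at its rest position. I lift clear and check.

carry_out --commands '[[[0, 0, -10, 0, 0, 0], [0, 0, -20, 0, 0, 0], [0, 0, -30, 0, 0, 0], [0, 0, -30, 0, 0, 0], [0, 0, -30, 0, 0, 0]]]'

```text
time: 13.68
eef_pos: [0.6386, 0.0139, 0.1885]
tcp_rot: [-179.9, -0.0, 90.1]
force: [1.1, -0.2, 0.2]
gripper_width: -0.003
grasp_force: 0.0
```

carry_out --commands '[[[-20, 15, 0, 0, 0, 0], [-20, 15, 0, 0, 0, 0], [-10, 15, 0, 0, 0, 0], [0, 0, 0, 0, 0, 0], [0, 0, 0, 0, 0, 0]]]'

```text
time: 14.1
eef_pos: [0.6845, -0.0372, 0.1874]
tcp_rot: [-180.0, -0.0, 89.9]
force: [-1.3, 0.2, 0.1]
gripper_width: -0.003
grasp_force: 0.0
```

```bash
python3 k.py; python3 - <<'E'
from h import *
c=cap('wrist'); print(proj(c,[.56,-.035,.052]),proj(c,[.6747,-.035,.052]),proj(c,[.6398,.0104,.076]))
cv2.imwrite('pics/w4.png',c['color'])
E
```

```text
[ 0.68446125 -0.03718569  0.18739209] [-1.26472695  0.21135966  0.06213522]
[253 256  17  16 180] [260.75555556 263.56666667] [0.63797482 0.16952102 0.042     ]
(np.float64(152.66511256030515), np.float64(217.96153523145745)) (np.float64(314.5488387058326), np.float64(218.03237660998707)) (np.float64(256.18460277240575), np.float64(158.67887443756757))
```

View pics/w4.png

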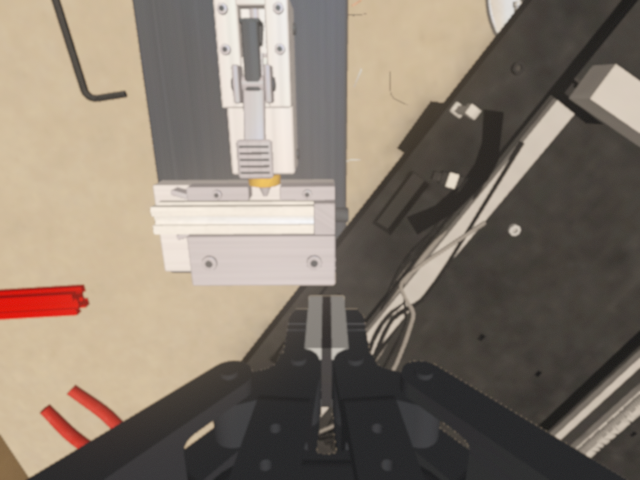

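The offcut lies from (152,218) to the stop at (314,218), matching the predicted home ends. The knob is at rest, the paddle at (255,158) is back up, and the hex key is undisturbed. I'm handing in.

```bash
python3 -c "
from rig import robot
print(robot.job_done())"
```

```text
the job is handed in; nothing more can be done
None
```

I pushed the offcut home, cocked the striker on its sear and fired it with the paddle, then handed the job in at about 14 s; the hand-in returned no verdict, but the last pictures showed the offcut home, the striker at rest, the paddle up and the hex key in place (I did not re-check the brush).

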